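# Set out the bearing-change kit on its marked pads

## Robot

A 6-joint arm with a two-finger parallel gripper is mounted at the origin on a cart in front of the work surface, level with it; the furniture and walls round the work are solid. World frame = base frame: x ahead of the robot, y to its left, z up, the work surface at z = 0. Lengths are in m, angles in degrees, forces in N, time in s.
With the tool pointing down it reaches from about 0.25 to 0.725 m from the base axis. Payload 9.7 kg.
Tool frame: the origin (TCP) lies at the very end of the fingers, on their centre line; the grasp point (between the pads) lies 19 mm behind it; z points along the fingers, y is the direction in which the jaws open and shut (so a half turn about z gives the same grasp; the last joint's range is limited). The gripper opens to 85 mm and grips with 20 to 120 N. Pads are 22 mm wide; open, the fingers measure 114 mm over their backs; the gripper's body (76 mm by 85 mm) begins 54 mm behind the grasp point. The pads swing forward as they close: fully open they stand 13 mm farther back than shut.
Start: joints at [-68.067, 4.979, 10.078, 95.1, 0, 90], TCP at [0.205, -0.51, 0.231] pointing down, gripper open.
Joint ranges: [-179.16, 179.16], [-48.56, 103.87], [-65.8, 70.77], [-126.05, 130.52], [-82.76, 87.17], [-180, 180]. Speed limits (degrees/s): [127.2, 127.2, 147.25, 180, 180, 180].

## Interface

Orientations are given as [roll, pitch, yaw] about the fixed x, y, z axes, in that order (R = Rz(yaw) Ry(pitch) Rx(roll)).
In Python, from workcell import bot gives the robot as it stands.
- The arm moves only by the shell command python3 -m pendant 'ROWS' [FORCE]. ROWS is JSON, a list that holds one entry, the list of rows, each a list of 7 numbers: the shift along the tool's x, y, z in cm, then the turn, a rotation vector about the tool's x, y, z in rad, then the opening in per cent of the stroke, from 0 (shut) to 100 (fully open). In form: [[[dx, dy, dz, ax, ay, az, gripper], ...]]. A call has 1 to 5 rows; each row shifts and turns the pose as measured when the row begins, along the tool's axes as they then stand; what a row does not reach is not made up. A row lasts 1/12 s, in which the tool goes at most 41.7 mm and 7.16 degrees, less where a joint would pass 70% of its speed; a pose out of reach is approached as far as the arm can. A call with a gripper value outside its range is refused whole. The fingers move at their own pace and stop on an object; FORCE is the grip in N (left out, the last holds). Time passes only in rows, so rows that do not move let the fingers close. It gives the time, the measured TCP pose, the force and the opening at its end, in the units of the state.
- bot.get_obs(): the state, without advancing time (a new reading comes with each control period).
- bot.camera(name): name is "side" or "top"; returns the picture (480x640x3 uint8, red, green, blue); there is no depth.
- bot.get_calibration(name): a dict with "intrinsics" (3x3 intrinsics, pixels), "pose" (4x4, takes a point from camera to world coordinates). Camera axes: x right, y down, z forward; pixel columns grow to the right and rows downward; lengths in m; the calibration is good to about 2 mm. A picture is of the moment at which its call begins. get_calibration takes no time and is no camera call.
- bot.job_done(): hands the job in, once; it reports no verdict.
Trained networks look in the newest picture that a camera, given by its name, has taken for a name from the list of things; names that differ only in an ending like _2 or _b are one class to them, and where a whole thing is asked for, a point or a joint stands for the part that bears it (a point fixed in the world has none). Each returns a list of dicts, best first, with "confidence" (0 to 1); they miss things now and then, are a little off and sometimes report something else, mostly with a low value. They report only what shows in the picture. A call takes as long as a camera call. They do not tell look-alikes from the thing itself.
- bot.masks_of(camera, thing): "pixels" (480x640 bool, what is visible of it) and "extent" ([left, top, right, bottom] in pixels, round what is visible of it).
- bot.mark_of(camera, thing): "uv" ([column, row] in pixels: a listed point, or the origin of a listed thing).
The state is a dict: "time": time; "q": joint angles; "qd": joint speeds; "joint_efforts": joint torques, N m; "ee_pos": TCP position; "tcp_rot": TCP orientation; "wrist_force": force on the tool from outside, world axes, zero at the start; "torque": the same for the moment, N m; "opening": finger opening in m.
Only numpy, scipy, OpenCV 4.12 (cv2) and the standard library are available. Lean on these libraries where they do the work, as an engineer would, in place of code of your own. Each camera call takes 0.05 s, during which the arm holds its last target. There are 200 camera calls.

## Task

Set out the kit for the bearing change on the four marked rubber pads: the long spanner on the long spanner outline, the short spanner on the short spanner outline, the small carton upright and square on the square outline, and the flange bolt standing on its head on the round outline. Centre each one on its own outline; a spanner lies along its outline, either way round, and the carton's sides are parallel to the square's. Leave all four standing or lying still there, let go.

Things in the scene. Friction and masses are not known exactly. Their poses are not given: they have to be found in the camera images.
- spanner_long_mid (a point): the longer of the two loose steel combination spanners, 210 mm long, heads 31 to 37 mm wide and up to 9 mm thick, shank at the middle 14 mm wide and 7 mm thick, lying flat; grasp it across the shank near the middle. The point is the middle of the spanner, half-way up the shank (3.5 mm above its underside); y runs along its length (towards the ring end), x across it, z up
- spanner_short_mid (a point): the shorter loose steel combination spanner, 152 mm long, heads 21 to 26 mm wide and up to 8 mm thick, shank at the middle 10 mm wide and 7 mm thick, lying flat; grasp it across the shank near the middle. The point is the middle of the spanner, half-way up the shank (3.5 mm above its underside); y runs along its length (towards the ring end), x across it, z up
- carton_mid (a point): small brown cardboard carton, loose, 51 mm in its x, 62 mm in its y, 52 mm high, rigid; grasp it across the 51 mm. The point is its centre, 26 mm above its underside; z up. (The much larger flat carton at the side is not part of the job.)
- bolt_mid (a point): loose black flange bolt standing on its head, 35 mm high: the head is 20 mm across and 8 mm high, at the bottom; above it the shank stands up, 12.4 mm in diameter; grasp the shank. The point is on its axis, half-way up (17.5 mm above its underside); z up
- pad_long_mid (a point): flat black rubber pad fixed to the bench, 62 x 230 mm and 4 mm thick, painted with the longer white spanner outline (a bar with a round at each end, 216 mm long, 42 mm wide at the rounds); the point is the middle of the pad's top face, which is the middle of the outline; y runs along the outline
- pad_short_mid (a point): flat black rubber pad fixed to the bench, 62 x 230 mm and 4 mm thick, painted with the shorter white spanner outline (a bar with a round at each end, 158 mm long, 32 mm wide at the rounds); the point is the middle of the pad's top face, which is the middle of the outline; y runs along the outline
- pad_square_mid (a point): flat black rubber pad fixed to the bench, 82 x 82 mm and 4 mm thick, painted with a white square, 66 x 66 mm; the point is the middle of the pad's top face, which is the middle of the outline; x and y run along the square's sides
- pad_round_mid (a point): flat black rubber pad fixed to the bench, 82 x 82 mm and 4 mm thick, painted with a white disc, 30 mm in diameter; the point is the middle of the pad's top face, which is the middle of the outline; its turn does not matter
Things that resemble listed ones, but are neither listed nor needed, are in the scene too. What is shaped like the part that bears carton_mid but purple is not meant.

How it is judged (in metres and radians):
At the end, for the whole second after the job is handed in: Each thing rests still on its own pad, flat or upright within 0.15 rad: spanners and carton centred within 15 mm of the outline's middle, the bolt within 12 mm; spanners along their outlines (either way round) and carton sides parallel to the square, within 0.2 rad (horizontal distance between spanner_long_mid and pad_long_mid below 0.015 m and z of spanner_long_mid in the frame of pad_long_mid between -0.0005 and 0.0085 m and angle between each of spanner_long_mid, spanner_short_mid, carton_mid, bolt_mid's own z axis and vertical below 0.15 rad and linear speed of each of spanner_long, spanner_short, carton, bolt below 0.02 m/s and angle between the y axis of spanner_long_mid and the y axis of pad_long_mid, either way round below 0.2 rad and horizontal distance between spanner_short_mid and pad_short_mid below 0.015 m and z of spanner_short_mid in the frame of pad_short_mid between -0.0005 and 0.0085 m and angle between the y axis of spanner_short_mid and the y axis of pad_short_mid, either way round below 0.2 rad and horizontal distance between carton_mid and pad_square_mid below 0.015 m and z of carton_mid in the frame of pad_square_mid between 0.022 and 0.031 m and (angle between the y axis of carton_mid and the y axis of pad_square_mid, either way round below 0.2 rad or angle between the y axis of carton_mid and the x axis of pad_square_mid, either way round below 0.2 rad) and horizontal distance between bolt_mid and pad_round_mid below 0.012 m and z of bolt_mid in the frame of pad_round_mid between 0.0135 and 0.0225 m); the robot touches nothing.
It also fails if it takes over 99 s, if anything falls off the work surface, if the arm or the gripper's body presses on something with over 40 N, if the wrist force passes 120 N, or if a joint passes its speed limit or range.

## Working session

There is one attempt and no reset: what is moved stays moved. The work goes in short steps, Python scripts to look and compute and a shell command to move; the robot and the scene stay as the last step left them, time stands still between calls to the robot, and variables do not carry over. Pictures are saved under pics/ and viewed, about 12 in all and at most 16, crops included, and the job is handed in when it is done.

```bash
ls; mkdir -p pics
python3 - <<'E'
from workcell import bot
import cv2,numpy as np
np.set_printoptions(precision=4,suppress=True)
o=bot.get_obs();print(o)
for c in("top","side"):
    im=bot.camera(c);cv2.imwrite(f"pics/{c}0.png",im[:,:,::-1])
    k=bot.get_calibration(c);print(c,k["intrinsics"],k["pose"])
    for t in "spanner_long_mid spanner_short_mid carton_mid bolt_mid pad_long_mid pad_short_mid pad_square_mid pad_round_mid".split():
        print(t,[(np.round(d["uv"],1).tolist(),round(d["confidence"],2)) for d in bot.mark_of(c,t)][:5])
E
```

```text
pics
{'time': 0.0, 'q': array([-68.0689,   5.0123,  10.0347,  95.1005,   0.0012,  90.0006]), 'qd': array([ 0.0587, -0.0505, -0.0238,  0.0398,  0.0292, -0.086 ]), 'joint_efforts': array([  0.0007, -52.0388,  46.4807,   0.0161,   0.    ,   0.    ]), 'ee_pos': array([ 0.2053, -0.51  ,  0.2306]), 'tcp_rot': array([-179.9219,   -0.0012,   21.9305]), 'wrist_force': array([-0.2996,  0.162 , -0.1547]), 'torque': array([-0.0173, -0.0454,  0.021 ]), 'opening': 0.08526923982983857}
top [[438.2594   0.     316.0549]
 [  0.     438.2594 240.183 ]
 [  0.       0.       1.    ]] [[-0.0095 -0.9936  0.113   0.3572]
 [-0.9997  0.0071 -0.0218  0.0289]
 [ 0.0209 -0.1131 -0.9934  1.206 ]
 [ 0.      0.      0.      1.    ]]
spanner_long_mid [([163.2, 237.4], 0.67)]
spanner_short_mid [([316.6, 218.1], 0.57)]
carton_mid [([200.8, 281.4], 0.72), ([200.3, 236.2], 0.59)]
bolt_mid [([458.8, 234.1], 0.5)]
pad_long_mid [([240.2, 223.0], 0.71)]
pad_short_mid [([422.0, 219.9], 0.78)]
pad_square_mid [([282.4, 239.6], 0.67)]
pad_round_mid [([383.1, 245.1], 0.59)]
side [[564.4135   0.     302.9712]
 [  0.     564.4135 239.9928]
 [  0.       0.       1.    ]] [[ 0.9675 -0.1128  0.2262  0.1788]
 [-0.2525 -0.4705  0.8455 -1.1137]
 [ 0.011  -0.8752 -0.4837  0.6923]
 [ 0.      0.      0.      1.    ]]
spanner_long_mid [([276.7, 193.3], 0.72)]
spanner_short_mid [([329.7, 256.4], 0.81), ([301.0, 237.1], 0.56)]
carton_mid [([282.7, 197.4], 0.88), ([245.4, 198.0], 0.67), ([301.3, 237.8], 0.58)]
bolt_mid [([365.8, 358.7], 0.45), ([379.1, 330.1], 0.25)]
pad_long_mid [([301.8, 217.1], 0.74)]
pad_short_mid [([377.7, 330.1], 0.7), ([300.6, 240.0], 0.48)]
pad_square_mid [([300.6, 238.2], 0.91)]
pad_round_mid [([325.1, 303.5], 0.84)]
```

View pics/top0.png

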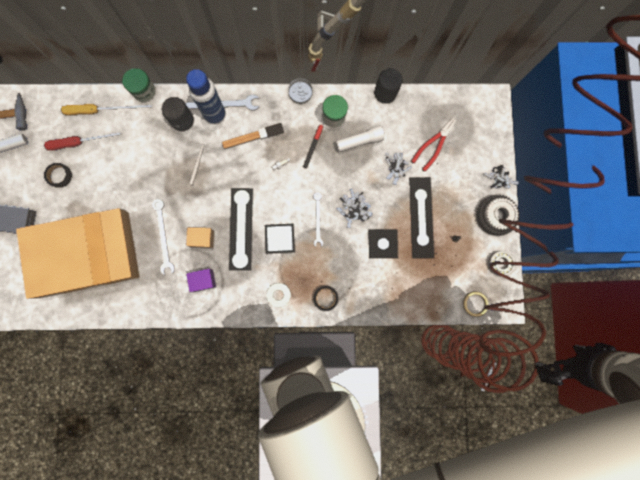

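View pics/side0.png

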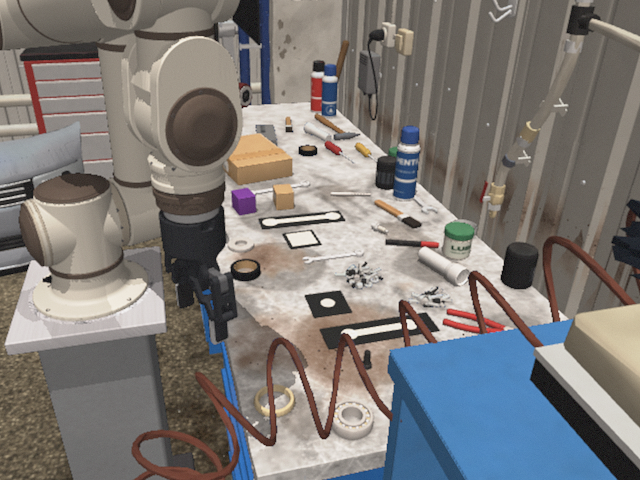

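The top picture shows the long spanner at (163,237), brown carton (199,237), purple decoy (200,281), long pad (241,229), square pad (279,238), short spanner (318,220), round pad (383,244), short pad (421,218) and bolt (456,238). The side view agrees: brown carton (283,197), bolt (367,358).

```bash
cat > h.py <<'E'
from workcell import bot
import cv2,numpy as np
np.set_printoptions(precision=4,suppress=True)
def ray(c,uv):
    k=bot.get_calibration(c);P=k["pose"];d=P[:3,:3]@np.linalg.inv(k["intrinsics"])@[*uv,1.]
    return P[:3,3],d
def onz(c,uv,z):
    o,d=ray(c,uv);return o+d*(z-o[2])/d[2]
def tri(a,b):
    (o1,d1),(o2,d2)=ray("top",a),ray("side",b)
    n=np.cross(d1,d2);s=np.linalg.solve(np.c_[d1,-d2,n],o2-o1)
    p,q=o1+d1*s[0],o2+d2*s[1];return (p+q)/2,np.linalg.norm(p-q)
def proj(c,p):
    k=bot.get_calibration(c);P=np.linalg.inv(k["pose"]);u=k["intrinsics"]@(P[:3,:3]@p+P[:3,3]);return u[:2]/u[2]
def rect(c,m,z):
    "min-area rectangle of a mask projected to plane z: centre mm, sizes mm, yaw of long side deg"
    vs,us=np.nonzero(m);pts=np.array([onz(c,(u,v),z)[:2]*1000 for u,v in zip(us,vs)],np.float32)
    (cx,cy),(w,h),_=r=cv2.minAreaRect(pts);b=cv2.boxPoints(r)
    e=max(b[1]-b[0],b[2]-b[1],key=np.linalg.norm);return np.array([cx,cy]),sorted((w,h)),np.degrees(np.arctan2(e[1],e[0]))%180
E
python3 - <<'E'
from h import *
for c in("top","side"): bot.camera(c)
Z=dict(spanner_long_mid=.0045,spanner_short_mid=.004,carton_mid=.052,bolt_mid=.0175,pad_long_mid=.004,pad_short_mid=.004,pad_square_mid=.004,pad_round_mid=.004)
near=dict(spanner_long_mid=(163,237),spanner_short_mid=(318,220),carton_mid=(199,237),bolt_mid=(456,238),pad_long_mid=(241,229),pad_short_mid=(421,218),pad_square_mid=(279,238),pad_round_mid=(383,244))
sn=dict(spanner_long_mid=(277,190),spanner_short_mid=(334,256),carton_mid=(283,197),bolt_mid=(367,358),pad_long_mid=(301,219),pad_short_mid=(378,330),pad_square_mid=(301,239),pad_round_mid=(327,303))
for t in Z:
    for c,nn in(("top",near),("side",sn)):
        M=bot.masks_of(c,t)
        M=[m for m in M if abs(np.argwhere(m["pixels"]).mean(0)[::-1]-nn[t]).max()<15]
        print(c,t,[(m["extent"],round(m["confidence"],2),*rect(c,m["pixels"],Z[t])) for m in M[:1]])
    u=[min((d["uv"] for d in bot.mark_of(c,t)),key=lambda x:np.hypot(*(np.array(x)-nn[t])),default=None) for c,nn in(("top",near),("side",sn))]
    if all(x is not None for x in u): print("   tri",u,*tri(*u))
E
```

```text
top spanner_long_mid [([153.6, 198.0, 176.9, 275.3], 0.95, array([509.2016, 420.3781]), [38.6661376953125, 208.41036987304688], np.float32(8.669216))]
side spanner_long_mid []
   tri [[164.0, 236.5], [277.7, 189.9]] [ 0.5081  0.4217 -0.0023] 0.00052894757112137
top spanner_short_mid [([312.6, 194.7, 327.9, 246.4], 0.55, array([553.5814,  -4.7416]), [24.849281311035156, 146.1545867919922], np.float32(179.48653))]
side spanner_short_mid [([303.8, 248.3, 363.4, 263.7], 0.71, array([551.319 ,  -2.9029]), [32.8831901550293, 151.1424102783203], np.float32(1.1873564))]
   tri [[314.3, 219.9], [332.3, 257.0]] [ 0.5524  0.0066 -0.0053] 0.0005629696875409557
top carton_mid []
side carton_mid [([270.8, 182.6, 294.8, 207.1], 0.75, array([487.1956, 259.446 ]), [58.101051330566406, 164.19659423828125], np.float32(78.12045))]
   tri [[199.1, 281.6], [282.1, 194.6]] [0.4366 0.2974 0.0464] 0.11239193645334279
top bolt_mid [([454.8, 237.4, 465.5, 241.3], 0.43, array([ 494.3091, -384.8646]), [13.844088554382324, 22.47918128967285], np.float32(89.60376))]
side bolt_mid [([360.3, 347.5, 370.3, 367.1], 0.
[... 1031 characters left out ...]
 102.0448]), [80.60072326660156, 82.86961364746094], np.float32(89.767395))]
side pad_square_mid [([284.0, 229.5, 321.1, 250.8], 0.84, array([497.4101, 100.9818]), [89.51213836669922, 89.54801940917969], np.float32(8.336423))]
   tri [[278.3, 240.1], [300.8, 237.0]] [0.4971 0.1062 0.0039] 0.0043814837209665645
top pad_round_mid [([369.0, 227.7, 399.7, 256.0], 0.62, array([ 484.9195, -183.7559]), [80.55035400390625, 83.49595642089844], np.float32(179.54326))]
side pad_round_mid [([302.5, 292.0, 351.8, 317.4], 0.74, array([ 480.8068, -185.5462]), [82.10189819335938, 86.03099060058594], np.float32(89.07805))]
   tri [[383.0, 243.3], [325.4, 303.2]] [ 0.4815 -0.1826  0.0009] 0.005665690067699068
```

Run:
```python
from h import *
t=bot.camera("top").astype(int);s=bot.camera("side").astype(int)
def big(im,u0,v0,u1,v1):
    c=im[v0:v1,u0:u1];m=np.zeros(im.shape[:2],np.uint8)
    m[v0:v1,u0:u1]=(c[...,0]-c[...,2]>55)
    n,l,st,_=cv2.connectedComponentsWithStats(m);return l==1+st[1:,4].argmax()
m=big(t,180,220,220,255);print(m.sum(),rect("top",m,.052))
ms=big(s,265,175,300,212);print(ms.sum(),np.argwhere(ms).min(0)[::-1],np.argwhere(ms).max(0)[::-1])
c=rect("top",m,.052)[0]/1000
print("centre side",np.argwhere(ms).mean(0)[::-1],proj("side",[*c,.026]),"tri top centre",tri(np.argwhere(m).mean(0)[::-1],(proj("side",[*c,.052]))))
a=np.hstack([cv2.resize(t[215:260,175:225].astype(np.uint8),None,fx=7,fy=7),cv2.resize(s[170:215,260:310].astype(np.uint8),None,fx=7,fy=7)])
b=np.hstack([cv2.resize(t[215:260,430:480].astype(np.uint8),None,fx=7,fy=7),cv2.resize(s[335:380,340:390].astype(np.uint8),None,fx=7,fy=7)])
cv2.imwrite("pics/crops.png",cv2.resize(np.vstack([a,b]),None,fx=.9,fy=.9)[:,:,::-1])
```

```text
471 (array([500.5465, 314.8128]), [50.51657485961914, 63.155765533447266], np.float32(89.57629))
428 [273 184] [293 209]
centre side [283.486  196.0023] [282.9737 195.8916] tri top centre (array([0.5004, 0.3145, 0.0521]), np.float64(0.00014688825400276936))
```

View pics/crops.png

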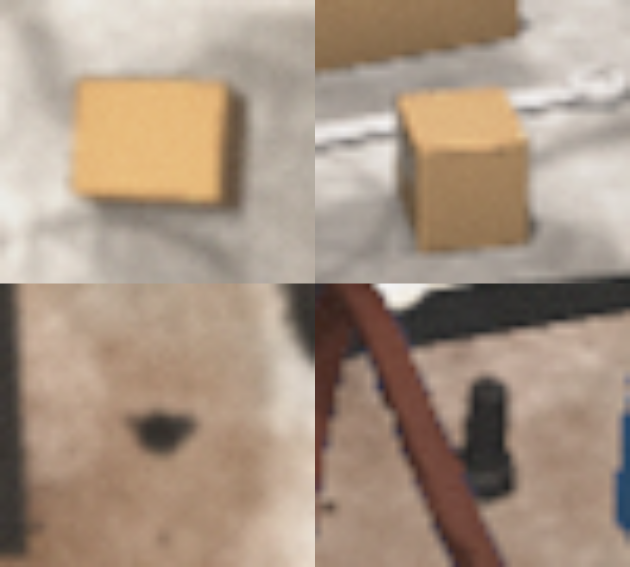

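Run:
```python
from h import *
t=cv2.imread("pics/top0.png")[140:390,420:620];s=cv2.imread("pics/side0.png")[230:480,180:440]
cv2.imwrite("pics/hose.png",np.hstack([cv2.resize(t,None,fx=1.7*1,fy=1.7*1),cv2.resize(s,None,fx=1.7,fy=1.7)]))
print(onz("top",(455.4,238.5),.0175),onz("side",(367.5,359),.0175),proj("top",[.494,-.383,.035]),proj("top",[.494,-.383,0.004]))
print(onz("side",(367.5,350.5),.035),onz("side",(367.5,366),.004))
```

```text
[ 0.4943 -0.3804  0.0175] [ 0.4955 -0.3878  0.0175] [458.5222 237.8611] [454.6891 239.1814]
[ 0.4952 -0.3853  0.035 ] [ 0.4952 -0.3911  0.004 ]
```

View pics/hose.png

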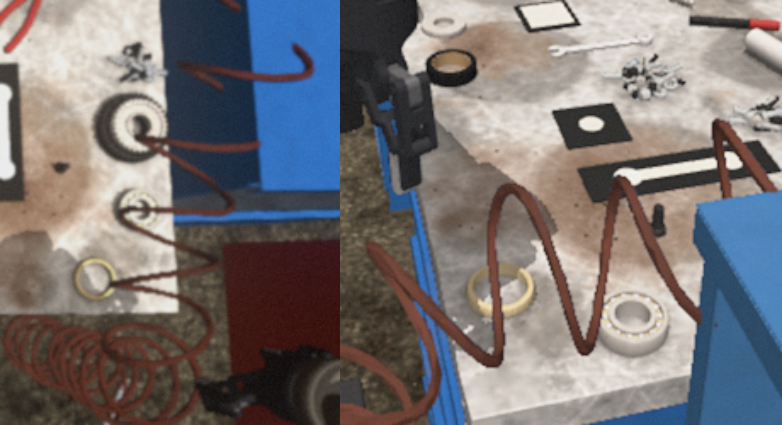

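Run:
```python
from h import *
for a in [(485,309),(493,264),(500,222),(528,182),(545,294),(556,262),(572,226)]:
    for b in [(200,374),(268,442),(325,436),(283,341),(345,335),(404,302)]:
        p,r=tri(a,b)
        if r<.05: print(a,b,p,r)
```

```text
(485, 309) (268, 442) [ 0.2969 -0.476  -0.0422] 0.004469351732426018
(485, 309) (283, 341) [ 0.3201 -0.4161  0.1138] 0.02792889886347155
(493, 264) (325, 436) [ 0.4061 -0.497  -0.0313] 0.04074805577671094
(493, 264) (345, 335) [ 0.4242 -0.4377  0.1227] 0.013688828082518492
(500, 222) (404, 302) [ 0.5213 -0.4396  0.1716] 0.011291144521698925
(545, 294) (325, 436) [ 0.3477 -0.588   0.0777] 0.013087525140583417
(545, 294) (283, 341) [ 0.3276 -0.5185  0.1962] 0.031467695599414466
(556, 262) (345, 335) [ 0.4047 -0.5413  0.2097] 0.023299437219644583
(572, 226) (404, 302) [ 0.4812 -0.5524  0.2601] 0.023147697286825322
```

```bash
python3 -m pendant '[[[0,0,-4,0,0,0,100],[0,0,-4,0,0,0,100],[2,-3,0,0,0,0,100],[3.2,-2,0,0,0,0,100],[3.2,-1.3,0,0,0,0,100]]]' 40
python3 -m pendant '[[[3.2,-1,0,0,0,0,100],[3.2,-1,0,0,0,0,100],[3.2,-1,0,0,0,0,100],[3.2,-1,0,0,0,0,100],[3.2,0,0,0,0,0,100]]]'
python3 -m pendant '[[[0,0,0,0,0,-0.12,100],[0,0,0,0,0,-0.12,100],[0,0,0,0,0,-0.12,100],[0,0,0,0,0,-0.12,100],[0,0,0,0,0,-0.12,100]]]'
python3 -m pendant '[[[0,0,0,0,0,-0.12,100],[0,0,0,0,0,-0.12,100],[0,0,0,0,0,-0.12,100],[0,0,0,0,0,-0.12,100],[0,0,0,0,0,-0.1,100]]]'
python3 -c "from workcell import bot;print(bot.get_obs()['q'])"
```

```text
time: 3.12
ee_pos: [0.2589, -0.4234, 0.3103]
tcp_rot: [-179.5, 0.0, 21.5]
wrist_force: [-0.1, -0.6, -0.1]
opening: 0.0856
time: 3.53
ee_pos: [0.3971, -0.3212, 0.3135]
tcp_rot: [-179.8, -0.1, 21.3]
wrist_force: [0.4, -1.5, 0.0]
opening: 0.0852
time: 3.95
ee_pos: [0.4036, -0.3165, 0.3125]
tcp_rot: [-179.8, -0.3, 56.9]
wrist_force: [0.4, 0.7, -0.5]
opening: 0.0852
time: 4.37
ee_pos: [0.4039, -0.3162, 0.3126]
tcp_rot: [180.0, -0.3, 91.6]
wrist_force: [0.2, -0.9, -1.0]
opening: 0.0849
[-38.19917528   2.74201981  16.93813426 104.36035112   0.2526151
  50.18267774]
```

```bash
python3 -m pendant '[[[-1.7,3,3,0,0,0.028,100],[-1.7,3,3,0,0,0,100],[-1.7,2,3,0,-0.12,0,100],[-1.7,1,3,0,-0.12,0,100],[0,0,0,0,0,0,100]]]'
python3 -c "from workcell import bot;o=bot.get_obs();print(o['q'],o['ee_pos'],o['tcp_rot'])"
```

```text
time: 4.78
ee_pos: [0.4956, -0.3883, 0.1916]
tcp_rot: [180.0, 14.0, 90.3]
wrist_force: [-1.7, 1.4, -2.7]
opening: 0.0857
[-32.82007703   6.94285431   6.72187752  82.00383997 -11.68154153
  56.11644232] [ 0.49563743 -0.38832739  0.19161372] [179.97228351  14.002505    90.2635024 ]
```

```bash
python3 -m pendant '[[[0.9,0,3.5,0,0,0,100],[0.9,0,3.5,0,0,0,100],[0.9,0,3.5,0,0,0,100],[0.5,0,2.5,0,0,0,60],[0,0,0,0,0,0,60]]]'
python3 - <<'E'
from h import *
o=bot.get_obs();print(o['ee_pos'],o['tcp_rot'])
t=bot.camera("top");s=bot.camera("side")
cv2.imwrite("pics/b1.png",np.hstack([cv2.resize(t[190:290,400:500],(400,400)),cv2.resize(s[300:400,310:410],(400,400))])[:,:,::-1])
E
```

```text
time: 5.2
ee_pos: [0.4964, -0.3858, 0.0637]
tcp_rot: [179.7, 13.5, 90.4]
wrist_force: [-0.7, -0.1, -1.1]
opening: 0.0638
[ 0.4964 -0.3858  0.0637] [179.7364  13.461   90.385 ]
```

View pics/b1.png

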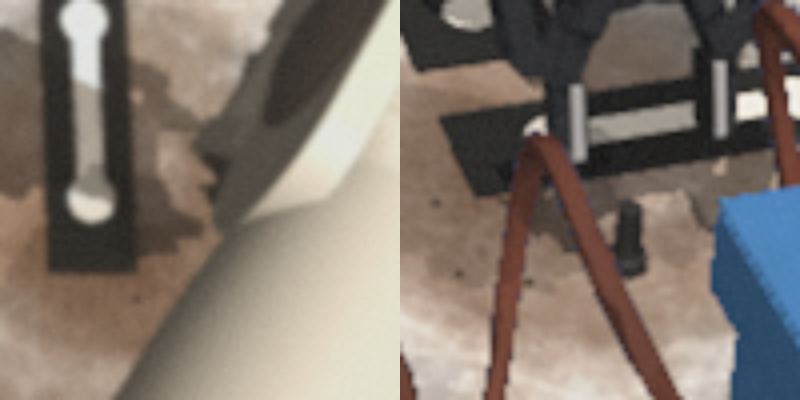

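Run:
```python
from h import *
o=bot.get_obs();p=o['ee_pos'];print(proj("side",p),proj("side",p-[0,0,.05]), proj("side",[.495,-.385,.035]))
print(onz("side",(372,337),p[2]))
# x of bolt from side, given y
for y in(-.38,-.385,-.39):
    for uv in((367.3,350.5),(367.3,359)):
        c,d=ray("side",uv);print(y,c+d*(y-c[1])/d[1])
```

```text
[370.9001 335.7861] [368.9691 357.9031] [367.3372 350.4242]
[ 0.499  -0.391   0.0691]
-0.38 [ 0.4971 -0.38    0.0303]
-0.38 [ 0.4985 -0.38    0.0103]
-0.385 [ 0.4949 -0.385   0.0348]
-0.385 [ 0.4963 -0.385   0.015 ]
-0.39 [ 0.4928 -0.39    0.0393]
-0.39 [ 0.4942 -0.39    0.0196]
```

```bash
python3 -m pendant '[[[0.4,-0.1,2,0,0,0,50],[0.3,0,2,0,0,0,50],[0.2,0,1.1,0,0,0,50],[0,0,0,0,0,0,50],[0,0,0,0,0,0,50]]]' 40
```

```text
time: 5.72
ee_pos: [0.5046, -0.3955, 0.0338]
tcp_rot: [178.4, 14.1, 90.0]
wrist_force: [0.5, -0.5, 1.3]
opening: 0.0427
```

```bash
python3 -m pendant '[[[0,0,0,0,0,0,0],[0,0,0,0,0,0,0],[0,0,0,0,0,0,0],[0,0,0,0,0,0,0],[0,0,0,0,0,0,0]]]' 40
python3 -m pendant '[[[0,0,0,0,0,0,0],[0,0,0,0,0,0,0],[0,0,0,0,0,0,0],[0,0,0,0,0,0,0],[0,0,0,0,0,0,0]]]' 40
```

```text
time: 6.13
ee_pos: [0.5073, -0.3971, 0.0412]
tcp_rot: [178.0, 14.4, 89.9]
wrist_force: [-0.0, -0.4, 0.2]
opening: 0.0003
time: 6.55
ee_pos: [0.5072, -0.3968, 0.0414]
tcp_rot: [178.0, 14.4, 89.9]
wrist_force: [-0.1, 1.2, 0.2]
opening: 0.0001
```

Run:
```python
from h import *
o=bot.get_obs();print(o['q'],o['qd'],o['joint_efforts'])
t=bot.camera("top");s=bot.camera("side")
cv2.imwrite("pics/b2.png",np.hstack([cv2.resize(t[140:440,300:600],(400,400)),cv2.resize(s[0:400,100:500],(400,400))])[:,:,::-1])
```

```text
[-33.2465   8.7164  -8.1193  63.516  -10.876   55.6462] [ 0.0641  0.0156 -0.0672  0.082  -0.0034 -0.0463] [  0.0036 -57.4359  47.7794  -1.8369  -0.6043  -0.    ]
```

View pics/b2.png

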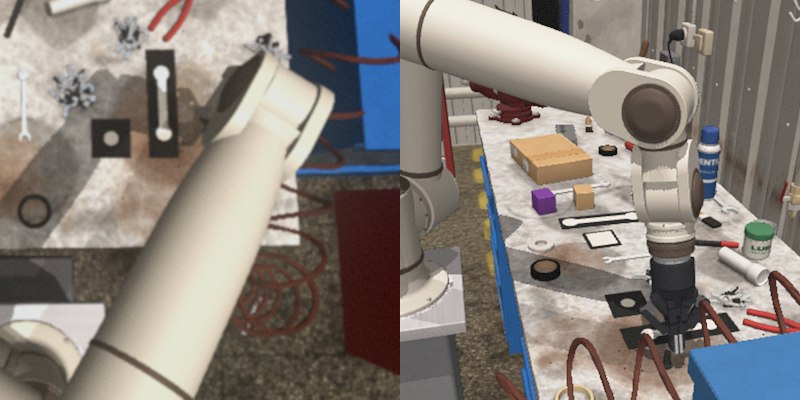

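```bash
python3 -m pendant '[[[0,0,-3,0,0,0,0],[0,0,-3,0,0,0,50],[1,0,-3,0,0,0,50],[1,0,-2,0,0,0,50],[0,0,0,0,0,0,50]]]'
python3 - <<'E'
from h import *
o=bot.get_obs();print(o['q'],o['tcp_rot'],o['joint_efforts'])
s=bot.camera("side")
cv2.imwrite("pics/b3.png",cv2.resize(s[180:400,250:470],(600,600))[:,:,::-1])
E
```

```text
time: 7.07
ee_pos: [0.5015, -0.3483, 0.1438]
tcp_rot: [178.3, 14.2, 89.9]
wrist_force: [0.1, -1.0, 0.2]
opening: 0.0421
[-29.454    3.4452  -2.3636  75.6569 -11.4682  59.5769] [178.3214  14.1639  89.902 ] [  0.5086 -50.6756  46.479   -0.4354  -0.6211   0.3241]
```

View pics/b3.png

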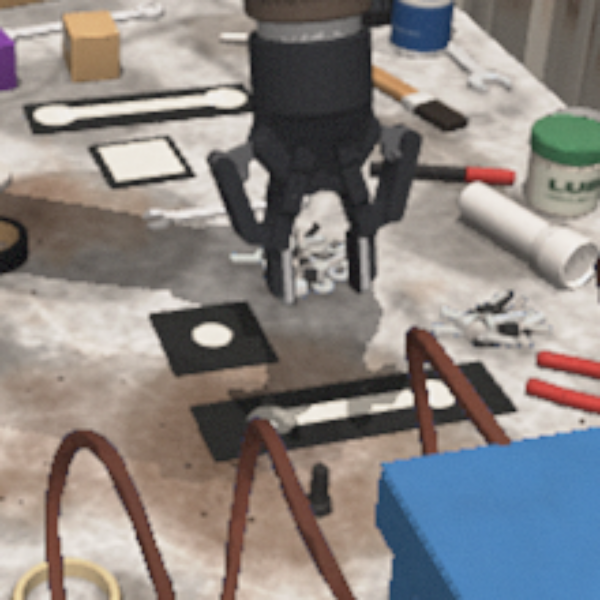

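```bash
python3 -m pendant '[[[1.2,-0.3,0.3,0.03,-0.12,0,50],[1.2,-0.3,0.6,0,-0.12,0,50],[0,0,0,0,-0.02,0,50],[0,0,0,0,0,0,50]]]'
python3 -c "from workcell import bot;o=bot.get_obs();print(o['q'],o['ee_pos'],o['tcp_rot'],o['joint_efforts'])"
```

```text
time: 7.45
ee_pos: [0.4934, -0.3312, 0.1214]
tcp_rot: [-179.7, 29.7, 89.7]
wrist_force: [0.7, 0.2, 0.2]
opening: 0.0428
[-20.99912098  -1.68693892 -13.31813092  67.28363594 -27.69044837
  66.67117693] [ 0.49338796 -0.33124458  0.12142218] [-179.73365074   29.66201686   89.66013842] [  0.7954962  -45.88575125  46.30823851  -2.06912555  -1.94581658
   0.23272953]
```

```bash
python3 -m pendant '[[[0,0.1,3,0,0,0,50],[0,0.1,3,0,0,0,50],[0,0,2,0,0,0,50],[0,0,0,0,0,0,50]]]'
python3 -c "from workcell import bot;o=bot.get_obs();print(o['q'],o['ee_pos'],o['tcp_rot'],o['joint_efforts'])"
```

```text
time: 7.78
ee_pos: [0.4949, -0.3724, 0.0468]
tcp_rot: [-179.7, 29.4, 89.8]
wrist_force: [-0.9, 0.5, -1.2]
opening: 0.0427
[-25.07446624   2.24243692 -17.81371874  56.92858046 -26.58099307
  62.09798728] [ 0.49489363 -0.37235193  0.04684982] [-179.67214865   29.38498319   89.82657042] [ 2.44105625e-02 -5.20010626e+01  5.00707877e+01 -4.12872300e+00
 -1.47950605e+00 -3.01672099e-01]
```

```bash
python3 -m pendant '[[[-0.1,0,1.5,0,0,0,50],[-0.1,0,1.2,0,0,0,50],[-0.1,0,1,0,0,0,50],[0,0,0,0,0,0,50]]]'
python3 -c "from workcell import bot;o=bot.get_obs();print(o['q'],o['ee_pos'],o['tcp_rot'],o['joint_efforts'])"
```

```text
time: 8.12
ee_pos: [0.4938, -0.3958, 0.0143]
tcp_rot: [-179.6, 29.2, 89.7]
wrist_force: [0.1, 0.3, -0.6]
opening: 0.043
[-27.34613932   4.77655392 -18.91304322  52.46116405 -25.95027096
  59.86103335] [ 0.49382604 -0.39579031  0.014335  ] [-179.58531458   29.18413892   89.6949738 ] [ -0.24860845 -52.84585834  48.24620605  -3.43386278  -1.39409557
  -0.1700051 ]
```

No obstruction this time; close on the shank.

```bash
python3 -m pendant '[[[0,0,0,0,0,0,0],[0,0,0,0,0,0,0],[0,0,0,0,0,0,0],[0,0,0,0,0,0,0],[0,0,0,0,0,0,0]]]' 40
python3 -m pendant '[[[0,0,0,0,0,0,0],[0,0,0,0,0,0,0],[0,0,0,0,0,0,0],[0,0,0,0,0,0,0]]]' 40
```

```text
time: 8.53
ee_pos: [0.4952, -0.396, 0.0173]
tcp_rot: [-179.8, 29.2, 89.6]
wrist_force: [0.1, 0.6, 0.6]
opening: 0.0106
time: 8.87
ee_pos: [0.496, -0.3955, 0.0186]
tcp_rot: [-179.9, 29.3, 89.6]
wrist_force: [-0.7, -0.4, -0.2]
opening: 0.0109
```

```bash
python3 -m pendant '[[[0,0,-2,0,0,0,0],[0,0,-3,0,0,0,0],[0,0,-3,0,0,0,0],[2,0,-1,0,0,0,0],[0,0,0,0,0,0,0]]]' 40
python3 - <<'E'
from h import *
o=bot.get_obs();p=o['ee_pos'];print(p,o['tcp_rot'],o['opening'])
s=bot.camera("side");u,v=proj("side",p).astype(int);print(u,v)
cv2.imwrite("pics/b4.png",cv2.resize(s[v-40:v+40,u-40:u+40],(560,560),interpolation=cv2.INTER_CUBIC)[:,:,::-1])
print([(d['uv'],d['confidence']) for d in bot.mark_of("side","bolt_mid")])
E
```

```text
time: 9.28
ee_pos: [0.4948, -0.3321, 0.0884]
tcp_rot: [-179.7, 29.1, 89.6]
wrist_force: [-0.3, 1.0, -1.4]
opening: 0.0109
[ 0.4948 -0.3321  0.0884] [-179.6717   29.1421   89.5577] 0.01094995217720827
358 308
[([352.7, 307.9], 0.62)]
```

View pics/b4.png

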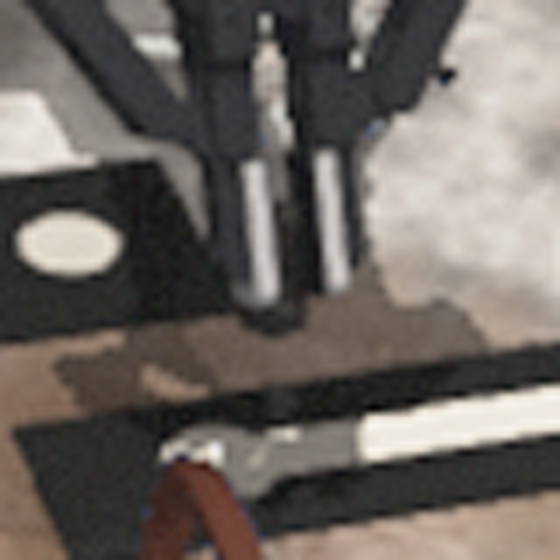

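Run:
```python
from h import *
for y in (-.333,-.328,-.323):
    c,d=ray("side",(357,315.6));print(c+d*(y-c[1])/d[1])
```

```text
[ 0.4915 -0.333   0.0747]
[ 0.4935 -0.328   0.0708]
[ 0.4955 -0.323   0.0668]
```

```bash
python3 -m pendant '[[[3.2,-0.3,-1.3,0,0,0,0],[3.2,-0.3,-1.3,0,0,0,0],[3.2,-0.3,-1.3,0,0,0,0],[3,-0.3,-1.2,0,0,0,0],[0,0,0,0,0,0,0]]]'
python3 -m pendant '[[[0,0,0,0,0,0,0],[0,0,0,0,0,0,0]]]'
```

```text
time: 9.8
ee_pos: [0.4831, -0.1992, 0.0687]
tcp_rot: [-179.7, 29.3, 89.1]
wrist_force: [0.0, 0.0, -0.2]
opening: 0.0109
time: 9.97
ee_pos: [0.4831, -0.1989, 0.0674]
tcp_rot: [-179.6, 29.3, 89.3]
wrist_force: [0.3, -0.2, 0.2]
opening: 0.0108
```

```bash
python3 -m pendant '[[[1.2,0,1.7,0,0,0,0],[1,0,1.5,0,0,0,0],[0.4,0,0.6,0,0,0,0],[0,0,0,0,0,0,0]]]'
python3 -m pendant '[[[0,0,0,0,0,0,0],[0,0,0,0,0,0,0]]]'
```

```text
time: 10.3
ee_pos: [0.4836, -0.1993, 0.0207]
tcp_rot: [-179.7, 29.4, 88.9]
wrist_force: [-0.6, 0.2, -1.0]
opening: 0.011
time: 10.47
ee_pos: [0.4834, -0.2009, 0.0211]
tcp_rot: [-179.7, 29.4, 88.8]
wrist_force: [0.2, 0.8, -0.6]
opening: 0.0104
```

```bash
python3 -m pendant '[[[0.5,0,-0.2,0,0,0,0],[0.2,0,0.2,0,0,0,0],[0,0,0,0,0,0,0]]]'
python3 -c "from workcell import bot;o=bot.get_obs();print(o['wrist_force'],o['joint_efforts'])"
```

```text
time: 10.72
ee_pos: [0.4847, -0.1954, 0.0201]
tcp_rot: [-179.9, 29.4, 88.6]
wrist_force: [0.0, -0.8, 0.3]
opening: 0.0111
[ 0.04039917 -0.83222364  0.29805818] [-7.04395375e-02 -4.40895689e+01  4.53914344e+01 -5.93725573e-01
 -1.67395949e+00  4.36317979e-02]
```

```bash
python3 -m pendant '[[[0.1,0,0.2,0,0,0,0],[0.1,0,0.2,0,0,0,0],[0,0,0,0,0,0,0]]]'
python3 - <<'E'
from h import *
o=bot.get_obs();p=o['ee_pos'];print(o['wrist_force'])
s=bot.camera("side");u,v=proj("side",p).astype(int);print(u,v)
cv2.imwrite("pics/b5.png",cv2.resize(s[v-40:v+40,u-40:u+40],(560,560),interpolation=cv2.INTER_CUBIC)[:,:,::-1])
E
```

```text
time: 10.97
ee_pos: [0.486, -0.1961, 0.0204]
tcp_rot: [179.8, 29.7, 88.6]
wrist_force: [-0.5, 0.6, 0.1]
opening: 0.0107
[-0.4669  0.6132  0.1266]
330 298
```

View pics/b5.png

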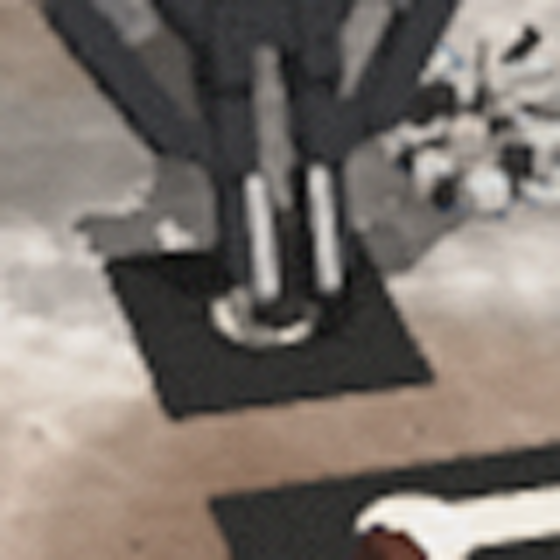

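```bash
python3 -m pendant '[[[0,-0.5,-0.1,0,0,0,0],[0.15,0,0.3,0,0,0,0],[0.15,0,0.3,0,0,0,0],[0.1,0,0.2,0,0,0,0]]]'
python3 -c "from workcell import bot;o=bot.get_obs();print(o['wrist_force'],o['joint_efforts'])"
```

```text
time: 11.35
ee_pos: [0.4824, -0.197, 0.0188]
tcp_rot: [179.5, 30.0, 88.5]
wrist_force: [-6.4, 4.7, 13.5]
opening: 0.0109
[-6.42090311  4.68150026 13.50301201] [ -1.11341972 -37.27343559  42.22140312  -3.09979051  -0.81043046
   0.09820463]
```

```bash
python3 -m pendant '[[[0,0,0,0,0,0,0],[0,0,0,0,0,0,40],[0,0,0,0,0,0,40],[0,0,0,0,0,0,40],[0,0,0,0,0,0,40]]]'
python3 -m pendant '[[[0,0,-2,0,0,0,40],[0,0,-3,0,0,0,40],[0,0,-4,0,0,0,70],[0,0,-4,0,0,0,100],[0,0,0,0,0,0,100]]]'
python3 - <<'E'
from h import *
print(bot.get_obs()['q'])
s=bot.camera("side");t=bot.camera("top")
cv2.imwrite("pics/b6.png",np.hstack([cv2.resize(t[205:285,343:423],(400,400)),cv2.resize(s[260:340,290:370],(400,400))])[:,:,::-1])
for c in("top","side"):
  for n in("bolt_mid","pad_round_mid"): print(c,n,[(d['uv'],d['confidence']) for d in bot.mark_of(c,n)])
E
```

```text
time: 11.77
ee_pos: [0.4819, -0.1968, 0.0183]
tcp_rot: [179.4, 30.0, 88.5]
wrist_force: [0.2, 0.5, 0.4]
opening: 0.0342
time: 12.18
ee_pos: [0.4789, -0.1303, 0.1307]
tcp_rot: [-180.0, 30.0, 88.5]
wrist_force: [0.9, 0.6, 1.0]
opening: 0.0693
[  1.42    -4.0516 -14.3491  81.4126 -29.9118  93.3462]
top bolt_mid [([385.2, 245.0], 0.45)]
top pad_round_mid [([382.8, 244.2], 0.91)]
side bolt_mid [([327.4, 296.7], 0.43)]
side pad_round_mid [([327.4, 302.9], 0.66)]
```

View pics/b6.png

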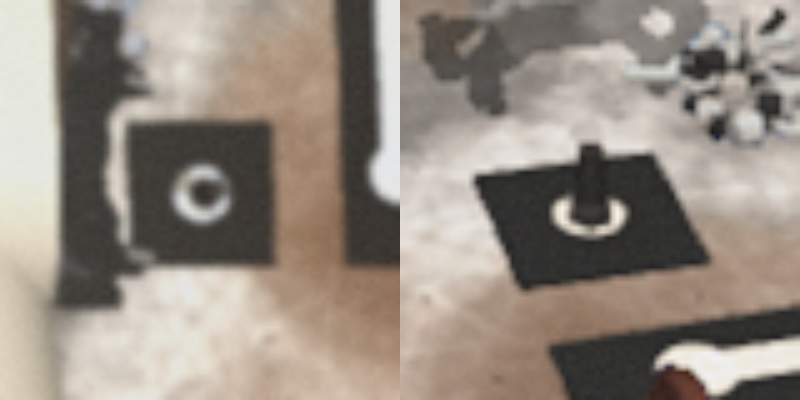

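```bash
python3 -m pendant '[[[2.2,0,-1.2,0,0.105,0,100],[2.2,0,-1,0,0.105,0,100],[2.2,0,-0.8,0,0.105,0,100],[2.2,0,-0.5,0,0.105,0,100],[2,0,0,0,0.105,0,100]]]'
python3 -m pendant '[[[0,1.5,0,0,0,-0.12,100],[0,1.5,0,0,0,-0.12,100],[0,1.5,0,0,0,-0.12,100],[0,1.5,0,0,0,-0.12,100],[0,1.5,0,0,0,-0.12,100]]]'
python3 -m pendant '[[[0,0,0,0,0,-0.12,100],[0,0,0,0,0,-0.12,100],[0,0,0,0,0,-0.12,100],[0,0,0,0,0,-0.12,100],[0,0,0,0,0,-0.12,100]]]'
python3 -m pendant '[[[0,0,0,0,0,-0.12,100],[0,0,0,0,0,-0.12,100],[0,0,0,0,0,-0.12,100],[0,0,0,0,0,0,100]]]'
python3 -c "from workcell import bot;o=bot.get_obs();print(o['q'],o['ee_pos'],o['tcp_rot'])"
```

```text
time: 12.9
ee_pos: [0.4763, -0.015, 0.117]
tcp_rot: [-178.9, -1.1, 88.3]
wrist_force: [-0.2, 0.2, -1.0]
opening: 0.0855
time: 13.32
ee_pos: [0.5472, -0.0021, 0.1111]
tcp_rot: [-179.7, -2.2, 123.4]
wrist_force: [0.4, -0.1, -0.0]
opening: 0.085
time: 13.73
ee_pos: [0.5471, -0.0042, 0.1032]
tcp_rot: [179.2, -2.4, 159.3]
wrist_force: [0.4, -0.7, -0.5]
opening: 0.0855
time: 14.07
ee_pos: [0.5449, -0.0068, 0.0976]
tcp_rot: [178.3, -2.4, -178.9]
wrist_force: [-0.0, -0.5, 0.9]
opening: 0.0855
[-1.54160829  6.25892814 -3.36657514 82.84101712  1.59039839 -2.60189267] [ 0.54487755 -0.0067513   0.09764782] [ 178.2992502    -2.39178967 -178.93844923]
```

```bash
python3 -m pendant '[[[-0.4,0.15,2,0.03,-0.042,0.02,40],[-0.3,0.1,2,0,0,0,40],[0,0,2,0,0,0,40],[0,0,0,0,0,0,40],[0,0,0,0,0,0,40]]]'
python3 - <<'E'
from h import *
o=bot.get_obs();p=o['ee_pos'];print(o['q'],o['tcp_rot'],proj("side",p))
s=bot.camera("side")
for d in bot.masks_of("side","spanner_short_mid"): print(d["extent"],d["confidence"],rect("side",d["pixels"],.004))
E
```

```text
time: 14.48
ee_pos: [0.5496, -0.006, 0.0325]
tcp_rot: [-179.9, -0.1, 178.5]
wrist_force: [0.3, 0.6, 0.2]
opening: 0.0342
[ -0.5564   5.9487 -10.9296  73.2356  -0.1406   0.9146] [-179.8576   -0.1117  178.529 ] [333.2047 246.1118]
[300.9, 249.0, 361.0, 263.9] 0.57 (array([552.2208,  -3.7832]), [34.68073654174805, 152.90899658203125], np.float32(1.187356))
```

```bash
python3 -m pendant '[[[-0.2,0.2,1.5,0,0,-0.02,40],[-0.1,0,1,0,0,0,40],[0,0,0.3,0,0,0,40],[0,0,0,0,0,0,40],[0,0,0,0,0,0,40]]]' 60
```

```text
time: 15.0
ee_pos: [0.5558, -0.0048, 0.009]
tcp_rot: [-179.9, 0.3, 179.5]
wrist_force: [-0.2, 0.6, -0.7]
opening: 0.034
```

```bash
python3 -m pendant '[[[0.1,0,0.5,0,0,0,40],[0,0,0.3,0,0,0,40],[0,0,0,0,0,0,20]]]' 60
python3 -c "from workcell import bot;o=bot.get_obs();print(o['wrist_force'],o['joint_efforts'])"
```

```text
time: 15.25
ee_pos: [0.5556, -0.005, 0.0021]
tcp_rot: [-179.9, 0.4, 179.4]
wrist_force: [-0.5, -0.2, 0.3]
opening: 0.0235
[-0.49988752 -0.16368939  0.28764947] [-7.82182964e-03 -5.35045731e+01  4.55101454e+01 -2.29634698e-01
 -8.51462799e-03  2.09075748e-03]
```

```bash
python3 -m pendant '[[[0,0,0,0,0,0,0],[0,0,0,0,0,0,0],[0,0,0,0,0,0,0],[0,0,0,0,0,0,0],[0,0,0,0,0,0,0]]]' 60
python3 -m pendant '[[[0,0,-1,0,0,0,0],[0,0,-2,0,0,0,0],[0,0,-3,0,0,0,0],[0,0,-2,0,0,0,0],[0,0,0,0,0,0,0]]]' 60
```

```text
time: 15.67
ee_pos: [0.5556, -0.0049, 0.0025]
tcp_rot: [-179.9, 0.4, 179.4]
wrist_force: [0.3, 0.5, -1.5]
opening: 0.007
time: 16.08
ee_pos: [0.5532, -0.0047, 0.086]
tcp_rot: [-179.9, 0.1, 179.4]
wrist_force: [0.6, 0.6, -0.3]
opening: 0.0068
```

```bash
python3 -m pendant '[[[0,-2,-2,0,0,0,0],[-0.3,-3.6,-0.5,0,0,0,0],[-0.2,-3.6,0,0,0,0,0],[-0.1,-3.6,0,0,0,0,0],[0,-3.6,0,0,0,0,0]]]'
python3 -m pendant '[[[0,-3.6,0,0,0,0,0],[0,-3.6,0,0,0,0,0],[0,-3,0,0,0,0,0],[0,-2,0,0,0,0,0],[0,0,0,0,0,0,0]]]'
python3 - <<'E'
from h import *
o=bot.get_obs();p=o['ee_pos'];print(p,o['tcp_rot'],proj("side",p),o['opening'])
s=bot.camera("side")
for d in bot.masks_of("side","spanner_short_mid"): print(d["extent"],d["confidence"],rect("side",d["pixels"],p[2]+.001))
cv2.imwrite("pics/s1.png",cv2.resize(s[220:360,290:450],(640,560))[:,:,::-1])
E
```

```text
time: 16.5
ee_pos: [0.559, -0.1681, 0.1152]
tcp_rot: [-179.9, 0.4, -180.0]
wrist_force: [0.4, -0.4, -0.9]
opening: 0.0074
time: 16.92
ee_pos: [0.5566, -0.3024, 0.1138]
tcp_rot: [-179.8, 0.3, 179.7]
wrist_force: [0.8, -0.2, -1.1]
opening: 0.007
[ 0.5566 -0.3024  0.1138] [-179.8416    0.3469  179.719 ] [385.8307 284.0222] 0.006963157690810173
[342.4, 275.1, 421.1, 296.5] 0.64 (array([ 553.2427, -302.9779]), [33.24365234375, 154.095458984375], np.float32(0.63524324))
```

View pics/s1.png

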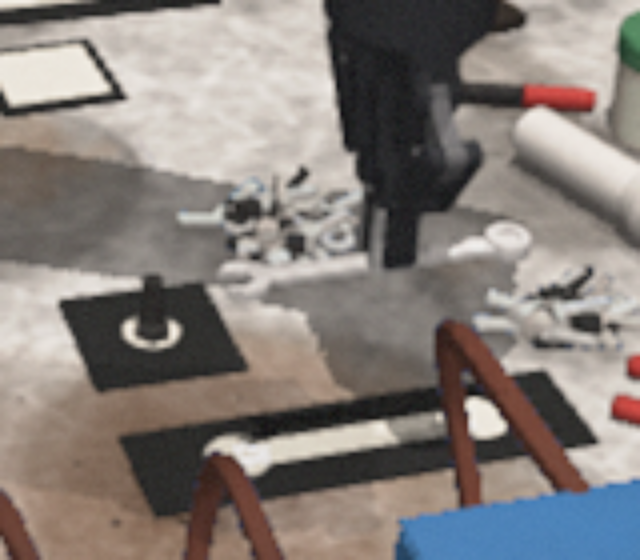

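```bash
python3 -m pendant '[[[-0.2,0.5,2.5,0,0,0,0],[0,0.3,2.5,0,0,0,0],[0,0,2,0,0,0,0],[0,0,0,0,0,0,0],[0,0,0,0,0,0,0]]]'
```

```text
time: 17.43
ee_pos: [0.5605, -0.286, 0.0432]
tcp_rot: [-179.9, 0.4, -179.9]
wrist_force: [-0.6, -0.1, -0.1]
opening: 0.007
```

```bash
python3 -m pendant '[[[0.1,-0.4,1.5,0,0,0,0],[0,-0.3,1,0,0,0,0],[0,0,0.3,0,0,0,0],[0,0,0,0,0,0,0],[0,0,0,0,0,0,0]]]'
python3 -c "from workcell import bot;o=bot.get_obs();print(o['wrist_force'],o['joint_efforts'])"
```

```text
time: 17.85
ee_pos: [0.5622, -0.291, 0.0198]
tcp_rot: [-179.8, 0.7, -179.7]
wrist_force: [-0.0, -0.6, -0.2]
opening: 0.0069
[-0.01459076 -0.55336485 -0.19608573] [-1.52959325e-02 -6.41922426e+01  4.59443092e+01 -2.17103935e-01
  1.42061157e-02 -8.97477439e-03]
```

```bash
python3 -m pendant '[[[0.2,-0.2,0.6,0,0,0,0],[0.1,-0.1,0.5,0,0,0,0],[0,0,0.2,0,0,0,0],[0,0,0,0,0,0,0]]]'
python3 -c "from workcell import bot;o=bot.get_obs();print(o['wrist_force'],o['joint_efforts'])"
```

```text
time: 18.18
ee_pos: [0.5603, -0.2947, 0.0083]
tcp_rot: [-179.7, 0.9, -179.7]
wrist_force: [-0.2, -0.2, -0.9]
opening: 0.0065
[-0.24757444 -0.22269883 -0.8505463 ] [-2.26379969e-03 -6.51297140e+01  4.65950310e+01 -3.34533742e-01
  1.10426973e-02 -1.05163356e-02]
```

```bash
python3 -m pendant '[[[0.1,0,0.3,0,0,0,0],[0,0,0.2,0,0,0,0],[0,0,0,0,0,0,0]]]'
python3 -m pendant '[[[0,0,0,0,0,0,40],[0,0,0,0,0,0,40],[0,0,0,0,0,0,40],[0,0,0,0,0,0,40]]]'
python3 -m pendant '[[[0,0,-2,0,0,0,40],[0,0,-4,0,0,0,40],[0,1,-4,0,0,0,60],[0,3.5,-1,0,0,0,100],[0,3.5,0,0,0,0,100]]]'
python3 -m pendant '[[[0,3.5,0,0,0,0,100],[0,3.5,0,0,0,0,100],[0,3.5,0,0,0,0,100],[0,2,0,0,0,0,100],[0,0,0,0,0,0,100]]]'
python3 - <<'E'
from h import *
o=bot.get_obs();p=o['ee_pos'];print(p,o['tcp_rot'],o['q'])
for c in("top","side"):
  bot.camera(c)
  for n in("spanner_short_mid","pad_short_mid"):
    for d in bot.masks_of(c,n)[:2]: print(c,n,d["extent"],d["confidence"],rect(c,d["pixels"],.008 if n[0]=='s' else .004))
E
```

```text
time: 18.43
ee_pos: [0.56, -0.2951, 0.0072]
tcp_rot: [-179.7, 1.1, -179.7]
wrist_force: [0.7, 0.0, -0.9]
opening: 0.007
time: 18.77
ee_pos: [0.5604, -0.2954, 0.0077]
tcp_rot: [-179.6, 1.1, -179.8]
wrist_force: [-0.3, 1.0, -0.7]
opening: 0.0342
time: 19.18
ee_pos: [0.5557, -0.217, 0.1172]
tcp_rot: [-179.8, 0.8, 179.8]
wrist_force: [0.4, 0.4, -0.3]
opening: 0.0694
time: 19.6
ee_pos: [0.5566, -0.0829, 0.1193]
tcp_rot: [-179.8, 1.1, 179.9]
wrist_force: [0.3, -0.7, -0.6]
opening: 0.085
[ 0.5566 -0.0829  0.1193] [-179.7998    1.0826  179.928 ] [-8.4556  4.8188 -2.4835 81.5974 -0.0402 -8.382 ]
top spanner_short_mid [416.5, 189.4, 431.4, 243.7] 0.66 (array([ 561.0255, -294.3613]), [30.938764572143555, 144.171875], np.float32(177.79124))
top pad_short_mid [411.5, 176.0, 438.3, 258.8] 0.92 (array([ 556.4461, -291.9655]), [66.2009506225586, 235.0577392578125], np.float32(0.833121))
side spanner_short_mid [342.8, 318.8, 414.8, 338.7] 0.73 (array([ 554.2784, -297.0372]), [29.991039276123047, 147.72048950195312], np.float32(1.0932598))
side pad_short_mid [320.3, 310.7, 437.1, 345.3] 0.87 (array([ 554.8268, -295.0958]), [65.55760192871094, 231.37171936035156], np.float32(0.90433514))
```

```bash
python3 -m pendant '[[[0,2,-2,0,0,0,100],[0.4,3.8,-0.5,0,0,0,100],[0.4,3.8,0,0,0,0,100],[0.4,3.8,0,0,0,0,100],[0.4,3.8,0,0,0,0,100]]]'
python3 -m pendant '[[[0.4,3.8,0,0,0,0,100],[0.4,3.8,0,0,0,0,100],[0.4,3.8,0,0,0,0,100],[0.4,3.8,0,0,0,0,100],[0.4,3.8,0,0,0,0,100]]]'
python3 -m pendant '[[[0.4,3.8,0,0,0,0,100],[0.4,3.8,0,0,0,-0.05,100],[0.4,2,0,0,0,-0.1,50],[0,0,0,0,0,0,50],[0,0,0,0,0,0,50]]]'
python3 -c "from workcell import bot;print(bot.get_obs()['q'])"
```

```text
time: 20.32
ee_pos: [0.5431, 0.0783, 0.1426]
tcp_rot: [-179.7, 1.0, 178.5]
wrist_force: [1.0, -0.4, -0.1]
opening: 0.0854
time: 20.73
ee_pos: [0.5295, 0.2723, 0.1413]
tcp_rot: [-179.7, 1.1, 178.0]
wrist_force: [1.3, 0.4, 0.8]
opening: 0.0854
time: 21.15
ee_pos: [0.521, 0.376, 0.1377]
tcp_rot: [-179.5, 0.9, -173.2]
wrist_force: [0.5, 0.0, -0.3]
opening: 0.0519
[36.21963297 16.34006697 12.78223611 85.87788218 -0.90880561 29.40112521]
```

```bash
python3 -m pendant '[[[0.3,2,1,0,0.016,-0.033,50],[0.2,2,2,0,0,0,50],[0,0.5,3,0,0,0,50],[0,0,2,0,0,0,50],[0,0,0,0,0,0,50]]]'
python3 -m pendant '[[[0,0,0,0,0,0,50]]]'
python3 - <<'E'
from h import *
bot.camera("side")
for d in bot.masks_of("side","spanner_long_mid"): print(d["extent"],d["confidence"],rect("side",d["pixels"],.0045))
E
```

```text
time: 21.57
ee_pos: [0.5156, 0.4136, 0.0564]
tcp_rot: [-179.5, 0.2, -172.2]
wrist_force: [-0.1, -0.5, -0.7]
opening: 0.043
time: 21.65
ee_pos: [0.5161, 0.4119, 0.0561]
tcp_rot: [-179.5, 0.1, -172.4]
wrist_force: [-0.4, 0.1, 0.4]
opening: 0.0426
[254.9, 181.1, 306.5, 193.9] 0.63 (array([518.2239, 428.5629]), [35.45879364013672, 179.3619384765625], np.float32(8.065326))
```

```bash
python3 -m pendant '[[[0.3,0.5,1.5,0,0,-0.015,50],[0.2,0.4,1.5,0,0,0,50],[0.1,0.1,1,0,0,0,50],[0,0,0,0,0,0,50],[0,0,0,0,0,0,50]]]'
```

```text
time: 22.17
ee_pos: [0.5142, 0.4206, 0.0252]
tcp_rot: [-179.8, 0.7, -171.8]
wrist_force: [0.7, -0.5, -0.2]
opening: 0.0427
```

```bash
python3 -m pendant '[[[0.4,-0.05,1.1,0,0,0,50],[0.2,0,0.8,0,0,0,50],[0.1,0,0.3,0,0,0,50],[0,0,0,0,0,0,50]]]'
python3 -c "from workcell import bot;o=bot.get_obs();print(o['wrist_force'],o['joint_efforts'])"
```

```text
time: 22.5
ee_pos: [0.5086, 0.419, 0.0043]
tcp_rot: [-179.9, 0.9, -171.9]
wrist_force: [0.0, -0.3, 0.3]
opening: 0.0426
[ 0.04271992 -0.276083    0.32342616] [-2.05953000e-02 -6.87298822e+01  4.62469661e+01 -3.84123540e-01
 -3.25717614e-02  1.52558705e-02]
```

```bash
python3 -m pendant '[[[0,0,0.2,0,0,0,20],[0,0,0,0,0,0,0],[0,0,0,0,0,0,0],[0,0,0,0,0,0,0],[0,0,0,0,0,0,0]]]' 80
python3 -m pendant '[[[0,0,0,0,0,0,0],[0,0,0,0,0,0,0]]]'
python3 -m pendant '[[[0,0,-1,0,0,0,0],[0,0,-2,0,0,0,0],[0,0,-4,0,0,0,0],[0,0,-4,0,0,0,0],[0,0,0,0,0,0,0]]]'
```

```text
time: 22.92
ee_pos: [0.5085, 0.4193, 0.0028]
tcp_rot: [-180.0, 1.0, -171.9]
wrist_force: [0.2, 0.0, -1.8]
opening: 0.0105
time: 23.08
ee_pos: [0.5086, 0.4193, 0.0027]
tcp_rot: [-180.0, 1.0, -171.9]
wrist_force: [0.2, 0.5, -0.7]
opening: 0.0105
time: 23.5
ee_pos: [0.5047, 0.4172, 0.1153]
tcp_rot: [-179.7, 0.6, -171.9]
wrist_force: [1.0, 1.0, -0.7]
opening: 0.0102
```

```bash
python3 -m pendant '[[[0,0,-1.5,0,0,0.08,0],[0,-3,-0.5,0,0,0.08,0],[-0.5,-3.8,0,0,0,0,0],[-0.5,-3.8,0,0,0,0,0],[-0.5,-3.8,0,0,0,0,0]]]'
python3 -m pendant '[[[-0.5,-3.5,0,0,0,0,0],[0,-3,0,0,0,0,0],[0,-1,0,0,0,0,0],[0,0,0,0,0,0,0],[0,0,0,0,0,0,0]]]'
python3 - <<'E'
from h import *
o=bot.get_obs();p=o['ee_pos'];print(p,o['tcp_rot'],o['opening'])
for c in("side","top"):
  bot.camera(c)
  for d in bot.masks_of(c,"spanner_long_mid"): print(c,d["extent"],d["confidence"],rect(c,d["pixels"],p[2]+.002))
  for d in bot.masks_of(c,"pad_long_mid"): print(c,d["extent"],d["confidence"],rect(c,d["pixels"],.004))
E
```

```text
time: 23.92
ee_pos: [0.5192, 0.2763, 0.1425]
tcp_rot: [179.8, 1.0, 179.0]
wrist_force: [0.9, -0.8, -0.9]
opening: 0.0104
time: 24.33
ee_pos: [0.5233, 0.1914, 0.1464]
tcp_rot: [179.8, 1.3, 178.6]
wrist_force: [-0.7, 0.8, -1.6]
opening: 0.0104
[0.5233 0.1914 0.1464] [179.8051   1.2787 178.5964] 0.010436267716920033
side [263.2, 163.7, 342.7, 179.1] 0.94 (array([525.2025, 188.0639]), [50.01002502441406, 206.65415954589844], np.float32(0.16112559))
side [257.5, 210.1, 345.9, 229.2] 0.96 (array([524.8945, 205.7222]), [68.06404113769531, 230.15980529785156], np.float32(178.95276))
top [242.4, 181.8, 247.6, 196.0] 0.59 (array([606.2264, 182.5858]), [11.36768627166748, 37.56142807006836], np.float32(174.35698))
top [245.2, 186.5, 250.4, 225.7] 0.66 (array([586.7993, 189.2732]), [25.004776000976562, 110.03963470458984], np.float32(0.38636804))
```

```bash
python3 -m pendant '[[[-0.2,0.6,2.5,0,0.015,0,0],[-0.1,0.5,3,0,0,0,0],[0,0.3,3,0,0,0,0],[0,0.1,1.5,0,0,0,0],[0,0,0,0,0,0,0]]]'
```

```text
time: 25.05
ee_pos: [0.5284, 0.213, 0.0432]
tcp_rot: [179.7, 0.5, 179.1]
wrist_force: [-0.6, 0.3, -1.9]
opening: 0.0106
```

```bash
python3 -m pendant '[[[0.1,-0.3,1.3,0,0,0,0],[0.1,-0.2,1,0,0,0,0],[0,0,0.4,0,0,0,0],[0,0,0,0,0,0,0]]]'
```

```text
time: 25.38
ee_pos: [0.5262, 0.2099, 0.0161]
tcp_rot: [179.7, 0.5, 179.2]
wrist_force: [-0.5, 0.5, -1.0]
opening: 0.0103
```

```bash
python3 -m pendant '[[[0,-0.2,0.5,0,0,0,0],[0,-0.1,0.4,0,0,0,0],[0,0,0.2,0,0,0,0],[0,0,0,0,0,0,0]]]'
python3 -c "from workcell import bot;o=bot.get_obs();print(o['wrist_force'],o['joint_efforts'])"
```

```text
time: 25.72
ee_pos: [0.528, 0.2074, 0.0072]
tcp_rot: [179.7, 0.7, 179.2]
wrist_force: [-0.3, -0.4, -0.3]
opening: 0.0104
[-0.31527575 -0.41041364 -0.30727541] [-1.02486627e-01 -5.54963386e+01  4.63991046e+01 -3.86402998e-01
 -4.96579357e-02 -2.07517784e-03]
```

```bash
python3 -m pendant '[[[0,0,0,0,0,0,40],[0,0,0,0,0,0,40],[0,0,0,0,0,0,40],[0,0,0,0,0,0,40],[0,0,-2,0,0,0,40]]]'
python3 -m pendant '[[[0,0,-4,0,0,0,40],[0,0,-4,0,0,0,60],[0.5,2,-2,0,0,0,100],[0.7,2.5,-1,0,0,0,100],[0.7,3,0,0,0,0,100]]]'
python3 -m pendant '[[[0.5,2,0,0,0,0.12,100],[0,0,0,0,0,0.12,100],[0,0,0,0,0,0.12,100],[0,0,0,0,0,0.12,100],[0,0,0,0,0,0.12,100]]]'
python3 -m pendant '[[[0,0,0,0,0,0.12,100],[0,0,0,0,0,0.12,100],[0,0,0,0,0,0.12,100],[0,0,0,0,0,0.12,100],[0,0,0,0,0,0.12,100]]]'
python3 -m pendant '[[[0,0,0,0,0,0.12,100],[0,0,0,0,0,0.12,100],[0,0,0,0,0,0.08,100],[0,0,0,0,0,0,100]]]'
python3 -c "from workcell import bot;o=bot.get_obs();print(o['q'],o['ee_pos'],o['tcp_rot'])"
```

```text
time: 26.13
ee_pos: [0.5271, 0.2069, 0.026]
tcp_rot: [179.7, 0.6, 179.2]
wrist_force: [-0.1, 0.1, -0.5]
opening: 0.0342
time: 26.55
ee_pos: [0.509, 0.2795, 0.1453]
tcp_rot: [179.6, 0.8, 178.8]
wrist_force: [0.7, -0.1, 0.1]
opening: 0.0803
time: 26.97
ee_pos: [0.5036, 0.3076, 0.1494]
tcp_rot: [178.8, 0.5, 143.6]
wrist_force: [-0.6, 0.8, -0.2]
opening: 0.0851
time: 27.38
ee_pos: [0.5038, 0.3085, 0.1508]
tcp_rot: [178.6, -0.3, 107.7]
wrist_force: [-0.4, 0.1, -0.5]
opening: 0.0855
time: 27.72
ee_pos: [0.5041, 0.3087, 0.1519]
tcp_rot: [178.7, -0.8, 88.2]
wrist_force: [-0.5, 1.1, 0.3]
opening: 0.0855
[ 3.15074145e+01  8.15892861e+00  4.74650524e+00  8.50534371e+01
 -4.64549758e-02  1.23313197e+02] [0.50411281 0.30873944 0.15185737] [178.69235536  -0.80369096  88.20276753]
```

```bash
python3 -m pendant '[[[0.3,-0.2,2,0.023,-0.014,-0.025,100],[0.3,-0.2,2.5,0,0,0,100],[0,-0.1,2,0,0,0,100],[0,0,0,0,0,0,100],[0,0,0,0,0,0,100]]]'
```

```text
time: 28.13
ee_pos: [0.5008, 0.316, 0.0877]
tcp_rot: [179.8, -0.1, 90.5]
wrist_force: [-1.1, 0.3, 0.9]
opening: 0.0848
```

```bash
python3 -m pendant '[[[0,-0.1,2.5,0,0,0,100],[0,0,2.5,0,0,0,100],[0,0,1.5,0,0,0,100],[0,0,0.6,0,0,0,100],[0,0,0,0,0,0,100]]]'
```

```text
time: 28.55
ee_pos: [0.5034, 0.3179, 0.0223]
tcp_rot: [179.3, -0.4, 90.9]
wrist_force: [0.3, -1.0, -0.5]
opening: 0.0857
```

```bash
python3 -m pendant '[[[-0.2,-0.3,0.5,0.01,0,0,100],[-0.1,-0.1,0.3,0,0,0,100],[0,0,0,0,0,0,100]]]'
python3 -m pendant '[[[0,0,0,0,0,0,50],[0,0,0,0,0,0,0],[0,0,0,0,0,0,0],[0,0,0,0,0,0,0],[0,0,0,0,0,0,0]]]' 40
python3 -m pendant '[[[0,0,0,0,0,0,0],[0,0,0,0,0,0,0],[0,0,0,0,0,0,0]]]' 40
```

```text
time: 28.8
ee_pos: [0.5008, 0.3155, 0.0177]
tcp_rot: [179.8, -0.5, 90.9]
wrist_force: [0.3, -0.5, 0.7]
opening: 0.0852
time: 29.22
ee_pos: [0.502, 0.3162, 0.0207]
tcp_rot: [179.6, -0.6, 90.9]
wrist_force: [0.7, 0.2, -3.0]
opening: 0.0496
time: 29.47
ee_pos: [0.5018, 0.316, 0.0203]
tcp_rot: [179.6, -0.6, 90.9]
wrist_force: [0.1, 0.0, 0.7]
opening: 0.05
```

```bash
python3 -m pendant '[[[0,0,-1,0,0,0,0],[0,0,-2.5,0,0,0,0],[0,0,-3,0,0,0,0],[-2,0,-2,0,0,0,0],[-3,0,0,0,0,0,0]]]'
python3 -m pendant '[[[-3.5,0,0,0,0,0,0],[-3.5,0,0,0,0,0,0],[-3.5,0,0,0,0,0,0],[-3,0,0,0,0,0,0],[-1.5,0,0,0,0,0,0]]]'
python3 -m pendant '[[[0,0,0,0,0,0,0],[0,0,0,0,0,0,0]]]'
python3 - <<'E'
from h import *
s=bot.camera("side");t=bot.camera("top")
o=bot.get_obs();print(o['ee_pos'],o['tcp_rot'])
cv2.imwrite("pics/c1.png",np.hstack([cv2.resize(t[180:290,210:320],(400,400)),cv2.resize(s[140:260,240:360],(400,400))])[:,:,::-1])
E
```

```text
time: 29.88
ee_pos: [0.5001, 0.2668, 0.1076]
tcp_rot: [179.9, -0.5, 91.2]
wrist_force: [0.7, 0.8, -2.1]
opening: 0.0497
time: 30.3
ee_pos: [0.5037, 0.1108, 0.1125]
tcp_rot: [179.5, -0.6, 91.4]
wrist_force: [0.2, 0.7, -1.6]
opening: 0.0497
time: 30.47
ee_pos: [0.5038, 0.1075, 0.1141]
tcp_rot: [179.4, -0.6, 91.1]
wrist_force: [-1.0, 0.2, -1.8]
opening: 0.0498
[0.5038 0.1084 0.1139] [179.4238  -0.5589  91.2228]
```

View pics/c1.png

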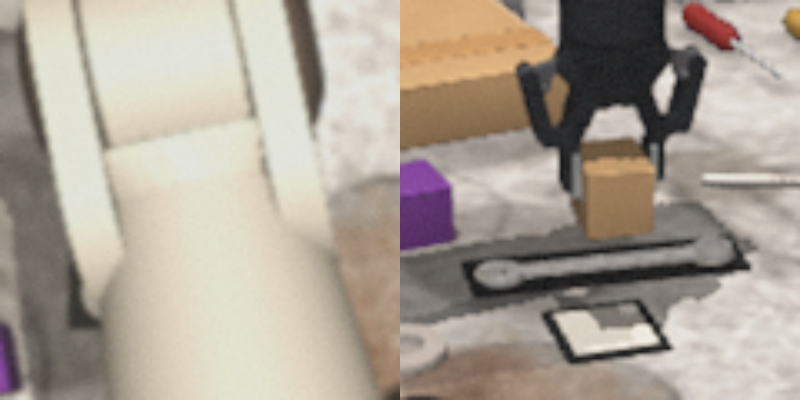

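```bash
python3 -m pendant '[[[-0.3,-0.3,2,0.01,-0.01,0.02,0],[-0.2,-0.2,2.5,0,0,0,0],[-0.1,0,2,0,0,0,0],[0,0,0.5,0,0,0,0],[0,0,0,0,0,0,0]]]'
```

```text
time: 30.98
ee_pos: [0.5001, 0.1082, 0.0434]
tcp_rot: [179.8, -0.1, 90.4]
wrist_force: [0.7, -0.2, -1.2]
opening: 0.0497
```

```bash
python3 -m pendant '[[[-0.4,-0.1,0.7,0,0,0,0],[-0.2,-0.1,0.5,0,0,0,0],[-0.1,0,0.3,0,0,0,0],[0,0,0,0,0,0,0]]]'
```

```text
time: 31.32
ee_pos: [0.4991, 0.1026, 0.0297]
tcp_rot: [179.7, -0.1, 90.6]
wrist_force: [-0.2, 0.3, -2.4]
opening: 0.05
```

```bash
python3 -m pendant '[[[0,0,0.3,0,0,0,0],[0,0,0.2,0,0,0,0],[0,0,0.1,0,0,0,0],[0,0,0,0,0,0,0]]]'
python3 -c "from workcell import bot;o=bot.get_obs();print(o['wrist_force'])"
```

```text
time: 31.65
ee_pos: [0.5002, 0.1026, 0.0248]
tcp_rot: [179.6, -0.1, 90.5]
wrist_force: [-1.4, 0.9, -2.0]
opening: 0.0498
[-1.38500136  0.92082106 -2.01142899]
```

```bash
python3 -m pendant '[[[0,-0.1,0.2,0,0,0,0],[0,0,0.2,0,0,0,0]]]'
python3 -m pendant '[[[0,0,0,0,0,0,0],[0,0,0,0,0,0,100],[0,0,0,0,0,0,100],[0,0,0,0,0,0,100],[0,0,0,0,0,0,100]]]'
python3 -m pendant '[[[0,0,-2,0,0,0,100],[0,0,-4,0,0,0,100],[0,0,-4,0,0,0,100],[-1,-3,-4,0,0,0,100],[-1,-4,-3,0,0,0,100]]]'
python3 -m pendant '[[[0,-4,-2,0,0,0,100],[0,-4,0,0,0,0,100],[0,-4,0,0,0,0,100],[0,-2,0,0,0,0,100],[0,0,0,0,0,0,100]]]'
python3 - <<'E'
from h import *
P=dict(spanner_long_mid=.009,spanner_short_mid=.008,carton_mid=.056)
for c in("top","side"):
  im=bot.camera(c);cv2.imwrite(f"pics/{c}9.png",im[:,:,::-1])
  for n,z in [("spanner_long_mid",.0085),("pad_long_mid",.004),("spanner_short_mid",.008),("pad_short_mid",.004),("carton_mid",.056),("pad_square_mid",.004)]:
    for d in bot.masks_of(c,n)[:3]: print(c,n,np.round(d["extent"]),round(d["confidence"],2),*rect(c,d["pixels"],z))
a=cv2.resize(cv2.imread("pics/top9.png")[170:290,210:470],(780,360))
cv2.imwrite("pics/end.png",a)
E
```

```text
time: 31.82
ee_pos: [0.5004, 0.1023, 0.0242]
tcp_rot: [179.4, -0.1, 90.5]
wrist_force: [-14.1, -1.4, 27.0]
opening: 0.0499
time: 32.23
ee_pos: [0.5014, 0.1026, 0.0262]
tcp_rot: [179.2, -0.2, 90.5]
wrist_force: [0.2, 0.6, 0.3]
opening: 0.0856
time: 32.65
ee_pos: [0.4402, 0.085, 0.1795]
tcp_rot: [180.0, -0.0, 90.5]
wrist_force: [0.3, -0.1, 1.6]
opening: 0.0857
time: 33.07
ee_pos: [0.2967, 0.0824, 0.205]
tcp_rot: [179.3, -0.2, 90.4]
wrist_force: [0.8, 0.2, -0.4]
opening: 0.0856
top spanner_long_mid [237. 189. 249. 263.] 0.8 [529.5065 204.7715] [35.329524993896484, 205.83908081054688] 0.63610846
top pad_long_mid [228. 186. 253. 267.] 0.66 [527.6359 209.2709] [63.85943603515625, 228.50889587402344] 179.73837
top pad_short_mid [412. 177. 437. 257.] 0.95 [ 556.7156 -294.3591] [64.72616577148438, 229.59780883789062] 0.37103525
top carton_mid [186. 271. 217. 293.] 0.91 [385.3629 303.3244] [52.59114074707031, 71.89104461669922] 100.928055
top carton_mid [267. 230. 291. 247.] 0.75 [497.2364 101.3813] [53.18872833251953, 58.109134674072266] 89.62886
top pad_square_mid [265. 225. 297. 258.] 0.65 
[... 529 characters left out ...]

side spanner_short_mid [344. 320. 415. 339.] 0.75 [ 555.1636 -296.2762] [29.504955291748047, 145.87937927246094] 0.6679299
side spanner_short_mid [266. 209. 339. 222.] 0.41 [528.201  202.9189] [48.42388153076172, 203.90850830078125] 178.91641
side pad_short_mid [320. 314. 436. 346.] 0.83 [ 553.6321 -295.884 ] [64.65930938720703, 228.43955993652344] 0.13059655
side carton_mid [233. 185. 256. 216.] 0.88 [376.8119 247.0938] [60.179603576660156, 164.2847442626953] 84.43948
side carton_mid [289. 216. 313. 245.] 0.61 [488.3373  56.1808] [56.89783477783203, 155.69503784179688] 76.523674
side pad_square_mid [283. 232. 321. 248.] 0.7 [497.6111  98.8966] [79.78337860107422, 81.2248764038086] 93.07912
```

View pics/end.png

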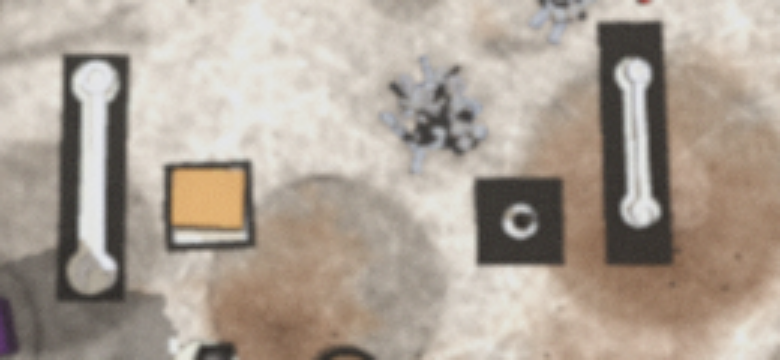

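View pics/side9.png

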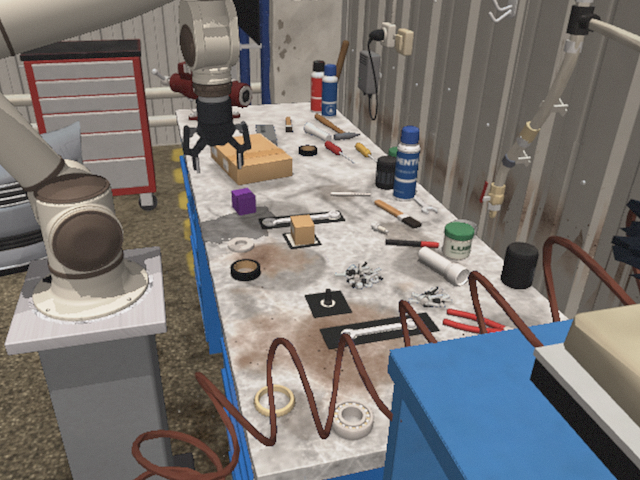

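All four sit centred in both views: the long spanner at crop pixel (95,175), the carton at (207,203), the bolt at (520,220) and the short spanner at (637,143). The arm is clear and the gripper is open.

```bash
python3 -c "
from workcell import bot
print(bot.get_obs()['wrist_force'],bot.job_done())"
```

```text
the job is handed in; nothing more can be done
[ 0.67382191  0.1012769  -0.12699461] None
```

All four things are on their own pads and released, and the job was handed in at about 33 s of the 99 s allowed. `job_done` gives no verdict, so the result rests on my last pictures.

Final offsets from each outline's middle, and how each thing sits:

| Thing | Offset | How it sits |
|---|---|---|
| Long spanner | about 2–5 mm | within about 4° of its outline |
| Short spanner | about 1.5 mm in the last side view; 5 mm just after placing, from the top view | within about 3° |
| Carton (the brown one) | about 2–3 mm | upright; sides within about 3° of the square (top view) |
| Bolt | about 5 mm (top view) | standing on its head |

- **Blocked descent:** my first approach to the bolt was stopped about 2 cm short, probably by the red hose or something near it. The wrist force read about 1 N before and after. I don't know what was touched or how hard it pressed. The bolt stood undisturbed, and a second approach tilted 30° worked.
- **Placing forces:** the highest wrist reading was about 30 N, when I set the carton down. Forces were only read at the end of each move, so peaks in between were not seen.
- **Weaker checks:** in the last pictures the detector missed the short spanner in the top view, and the hose hides part of it in the side view. The carton's side-view numbers are unusable because its side faces are in the mask, so its offset comes from the top view alone. By eye, both looked right.
- **Stillness:** I did not measure whether things were still beyond seeing them in place at the end. The bolt and both spanners had been let go well before that, the carton about 0.8 s before.

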